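Sort the parts of two stripped phones into their stock baskets

ROBOT

A 6-joint arm with a two-finger parallel gripper is mounted at the origin on the work surface. World frame = base frame: x ahead of the robot, y to its left, z up, the work surface at z = 0. Lengths are in mm, angles in rad, forces in N, time in s.
With the tool pointing down it reaches from about 350 to 975 mm from the base axis. Payload 7.1 kg.
Tool frame: the origin (TCP) lies midway between the tips of the shut fingers; the grasp point (between the pads) lies ctrl.grip_point_offset behind it (ctrl.grip_point_offset is the distance from the TCP to the grasp point, in mm); z points along the fingers, y is the line along which they close (so a half turn about z gives the same grasp; the last joint's range is limited). The gripper opens to 88 mm and grips with 3 to 60 N. Pads are 20 mm wide; open, the fingers measure 115 mm over their backs; the gripper's body (75 mm by 178 mm) begins 61 mm behind the grasp point.
Start: joints at [1.276, 0.423, 1.63, -0, 1.089, -0.019], TCP at [170.166, 601.372, 222.675] pointing down, gripper open.
Joint ranges: [-3, 3], [-0.9, 2.11], [0.09, 2.58], [-1.31, 4.45], [0.11, 2.69], [-2.54, 2.54]. Speed limits (rad/s): [2.39, 2.39, 3.01, 3.14, 3.14, 3.14].

INTERFACE

Orientations are given as a rotation vector (axis times angle).
In Python, from workcell import ctrl gives the robot as it stands.
- The arm moves only by the tool apply_moves, never from a script. Its argument "targets" is a list of rows, each an object of numbers: "tx", "ty", "tz": the shift along the world's x, y, z in m; "spin": the turn about the world's z in degrees. In form: [{"tx": .., "ty": .., "tz": .., "spin": ..}, ...]. A call has exactly 8 rows; each row is the pose to reach, as a shift and turn from the pose commanded when the call began; what a row does not reach only later rows make up. A row lasts 1/10 s, in which the tool goes at most 50 mm and 8.59 degrees, less where a joint would pass 70% of its speed; a pose out of reach is approached as far as the arm can. A call with a gripper value outside its range is refused whole. "gripper" is the closure, from -1 (fully open) to 1 (shut), set as the call begins (left out, the last holds). The fingers move at their own pace and stop on an object; the grip force is fixed at half the most. Time passes only in rows, so rows that repeat a pose let the fingers close, or fill a call up. It gives the time, the measured TCP pose, the force, the opening and the grip force at its end, in the units of the state.
- ctrl.get_obs(): the state, without advancing time (a new reading comes with each control period).
- ctrl.get_image(name): name is "side" or "top"; returns the picture (400x640x3 uint8, red, green, blue); there is no depth.
- ctrl.get_calibration(name): a dict with "fov_y" (degrees; the focal length in pixels is half the picture's height over the tangent of half this angle, whatever the lens; pixels are square), "cx", "cy" (the principal point, pixels), "dist" ([k1, k2, p1, p2, k3] as OpenCV has them; the pictures are not rectified), "rvec" (rotation vector, rad) and "tvec" (3), from world to camera coordinates, as OpenCV has them. Camera axes: x right, y down, z forward; pixel columns grow to the right and rows downward; lengths in mm; the calibration is good to about 2 mm. A picture is of the moment at which its call begins. get_calibration takes no time and is no camera call.
- ctrl.close_job(): hands the job in; it is judged then, once.
Trained networks look in the newest picture that a camera, given by its name, has taken for a name from the list of things; names that differ only in an ending like _2 or _b are one class to them, and where a whole thing is asked for, a point or a joint stands for the part that bears it (a point fixed in the world has none). Each returns a list of dicts, best first, with "score" (0 to 1); they miss things now and then, are a little off and sometimes report something else, mostly with a low value. They report only what shows in the picture. A call takes as long as a camera call. They do not tell look-alikes from the thing itself.
- ctrl.outline_of(name, camera): "pixels" (400x640 bool, what is visible of it) and "box" ([left, top, right, bottom] in pixels, round what is visible of it).
- ctrl.pinpoint(name, camera): "uv" ([column, row] in pixels: a listed point, or the origin of a listed thing).
The state is a dict: "t": time; "qpos": joint angles; "qvel": joint speeds; "joint_torque": joint torques, N m; "ee_pos": TCP position; "orientation": TCP orientation; "ft_force": force on the tool from outside, world axes, zero at the start; "moment": the same for the moment, N m; "width": finger opening in mm; "grasp_force": force on a finger pad.
Only numpy, scipy, OpenCV 4.12 (cv2) and the standard library are available. Lean on these libraries where they do the work, as an engineer would, in place of code of your own. Each camera call takes 0.05 s, during which the arm holds its last target. There are 200 camera calls.

TASK

Two phones have been stripped and their good parts lie mixed on the repair mat: put the screen in the green basket, both batteries in the red basket and both logic boards in the cream basket. Lay each part down gently, without dropping it, face up as it lies now and flat on the bottom of its basket, so that no part lies on or leans against the rim or another part. Leave the alcohol bottle and the screwdriver where they are.

Things in the scene. Friction and masses are not known exactly. Their poses are not given: they have to be found in the camera images.
- screen: Phone screen in its frame, loose: 122 x 58 x 7 mm, white frame with a black glass display on top; about 60 g. It lies glass up. Origin: centre of its underside; x along the long side, y across, z up out of the top face. At the start it lies on the blue bench mat, whose top is 3 mm above the work surface (z = 0.003).
- battery_1: Phone battery, loose: silver-grey flat cell 86 x 36 x 6 mm with an orange panel on top, a black strip and a small brass plug at the +x end; about 45 g. Origin: centre of its underside; x along the long side, y across, z up out of the top face. At the start it lies on the blue bench mat, whose top is 3 mm above the work surface (z = 0.003).
- battery_2: Phone battery, loose: silver-grey flat cell 86 x 36 x 6 mm with an orange panel on top, a black strip and a small brass plug at the +x end; about 45 g. Origin: centre of its underside; x along the long side, y across, z up out of the top face. Alike to battery_1. At the start it lies on the blue bench mat, whose top is 3 mm above the work surface (z = 0.003).
- board_1: Phone logic board, loose: green rigid board 84 x 28 x 6 mm with two silvery shield cans, a black chip and brass plugs on top (these add under 1 mm); about 25 g. Origin: centre of its underside; x along the long side, y across, z up out of the top face. At the start it lies on the blue bench mat, whose top is 3 mm above the work surface (z = 0.003).
- board_2: Phone logic board, loose: green rigid board 84 x 28 x 6 mm with two silvery shield cans, a black chip and brass plugs on top (these add under 1 mm); about 25 g. Origin: centre of its underside; x along the long side, y across, z up out of the top face. Alike to board_1. At the start it lies on the blue bench mat, whose top is 3 mm above the work surface (z = 0.003).
- screen_basket: Green shallow plastic basket with ribbed sides, for screens; fixed on the mat. Outside 130 (x) x 180 (y) x 38 mm high; upright walls 5 mm thick (9 mm at the rim), floor 4 mm; inside bottom 120 x 170 mm. Origin: centre of its underside, so the bottom inside is 4 mm above it; x along the short side, y along the long side, z up.
- battery_basket: Red shallow plastic basket with ribbed sides, for batteries; fixed on the mat. Outside 130 (x) x 180 (y) x 38 mm high; upright walls 5 mm thick (9 mm at the rim), floor 4 mm; inside bottom 120 x 170 mm. Origin: centre of its underside, so the bottom inside is 4 mm above it; x along the short side, y along the long side, z up.
- board_basket: Cream (light orange-beige) shallow plastic basket with ribbed sides, for logic boards; fixed on the mat. Outside 130 (x) x 180 (y) x 38 mm high; upright walls 5 mm thick (9 mm at the rim), floor 4 mm; inside bottom 120 x 170 mm. Origin: centre of its underside, so the bottom inside is 4 mm above it; x along the short side, y along the long side, z up.
- alcohol_bottle: White bottle with a yellow band and a blue top, 52 mm across, 120 mm high, standing loose on the mat; to be left alone. Origin: centre of its underside, z up.
- screwdriver: Small black-handled screwdriver, about 163 mm long and 13 mm thick, lying loose on the mat; to be left alone. Origin: on the mat near its middle, x along the shaft towards the tip (tip 75 mm from the origin, handle end 88 mm).
There are look-alikes about, which are no part of the job. What is shaped like the battery_2 but pink is not meant.

How it is judged (in metres and radians):
At the end, for the whole second after the job is handed in: Screen in the green, batteries in the red, boards in the cream basket: each with its centre within 55 mm (x) and 80 mm (y) of the basket's centre, its underside less than 3.5 mm above the bottom inside, face up and tilted less than 0.1 rad, let go and at rest (below 0.02 m/s) (x of screen in the frame of screen_basket between -0.055 and 0.055 m and y of screen in the frame of screen_basket between -0.08 and 0.08 m and z of screen in the frame of screen_basket below 0.0075 m and angle between each of screen, battery_1, battery_2, board_1, board_2's own z axis and vertical below 0.1 rad and contact force between the fingers and screen below 0.1 N and linear speed of each of screen, battery_1, battery_2, board_1, board_2 below 0.02 m/s and x of battery_1 in the frame of battery_basket between -0.055 and 0.055 m and y of battery_1 in the frame of battery_basket between -0.08 and 0.08 m and z of each of battery_1, battery_2 in the frame of battery_basket below 0.0075 m and contact force between the fingers and battery_1 below 0.1 N and x of battery_2 in the frame of battery_basket between -0.055 and 0.055 m and y of battery_2 in the frame of battery_basket between -0.08 and 0.08 m and contact force between the fingers and battery_2 below 0.1 N and x of board_1 in the frame of board_basket between -0.055 and 0.055 m and y of board_1 in the frame of board_basket between -0.08 and 0.08 m and z of each of board_1, board_2 in the frame of board_basket below 0.0075 m and contact force between the fingers and board_1 below 0.1 N and x of board_2 in the frame of board_basket between -0.055 and 0.055 m and y of board_2 in the frame of board_basket between -0.08 and 0.08 m and contact force between the fingers and board_2 below 0.1 N); the robot touches nothing.
It fails at once if a part is dropped (falls more than about 25 mm) or thrown ((linear speed of screen above 0.7 m/s and contact force between the fingers and screen below 0.2 N) or (linear speed of battery_1 above 0.7 m/s and contact force between the fingers and battery_1 below 0.2 N) or (linear speed of battery_2 above 0.7 m/s and contact force between the fingers and battery_2 below 0.2 N) or (linear speed of board_1 above 0.7 m/s and contact force between the fingers and board_1 below 0.2 N) or (linear speed of board_2 above 0.7 m/s and contact force between the fingers and board_2 below 0.2 N)).
It fails at once if the alcohol bottle is pushed more than 20 mm from its place (distance of alcohol_bottle from where it was at the start of the episode above 0.02 m).
It fails at once if the screwdriver is pushed more than 20 mm from its place (distance of screwdriver from where it was at the start of the episode above 0.02 m).
It fails at once if the alcohol bottle is tipped over (angle between alcohol_bottle's own z axis and vertical above 0.5 rad).
It also fails if it takes over 120 s, if anything falls off the work surface, if the arm or the gripper's body presses on something with over 40 N, if the wrist force passes 120 N, or if a joint passes its speed limit or range.

## Working session

There is one attempt and no reset: what is moved stays moved. The work goes in short steps, Python scripts to look and compute and a tool call to move; the robot and the scene stay as the last step left them, time stands still between calls to the robot, and variables do not carry over. Pictures are saved under pics/ and viewed, at most 14 in all, crops included, and the job is handed in when it is done.

Besides the shell and the picture viewer there is one more tool, called after "Call:" as name(argument=value, ...) on one line, values as JSON. apply_moves: Moves the arm, as the interface text tells. Its arguments: {"type":"object","properties":{"targets":{"type":"array"},"gripper":{"type":"number"}},"required":["targets"]}

```bash
mkdir -p pics; cat > h.py <<'E'
import numpy as np, cv2
from workcell import ctrl
def cal(n):
    c=ctrl.get_calibration(n); f=200/np.tan(np.radians(c["fov_y"])/2)
    K=np.array([[f,0,c["cx"]],[0,f,c["cy"]],[0,0,1.]])
    return K,np.array(c["dist"],float),np.array(c["rvec"],float),np.array(c["tvec"],float)
def world(uv,n,z):
    K,d,r,t=cal(n); R=cv2.Rodrigues(r)[0]
    p=cv2.undistortPoints(np.array(uv,float).reshape(-1,1,2),K,d).reshape(-1,2)
    D=np.c_[p,np.ones(len(p))]@R; C=-R.T@t
    return C+D*((z-C[2])/D[:,2])[:,None]
def pix(P,n):
    K,d,r,t=cal(n); return cv2.projectPoints(np.array(P,float).reshape(-1,1,3),r,t,K,d)[0].reshape(-1,2)
E
python3 - <<'E'
from h import *
for n in("top","side"):
    cv2.imwrite(f"pics/{n}0.png",ctrl.get_image(n)[:,:,::-1]); 
    K,d,r,t=cal(n); print(n,K[0,0],-cv2.Rodrigues(r)[0].T@t)
o=ctrl.get_obs();print(o["t"],o["ee_pos"],o["orientation"],o["width"],ctrl.grip_point_offset)
E
```

```text
top 375.4856518202878 [ 363.16737316  -12.93374874 1030.22502812]
side 366.5397372635814 [ -15.22238047 -613.31557296  809.79321763]
0.1 [170.02139686 600.91501494 221.98897067] [-4.31837082e-01 -3.11153394e+00  2.13443314e-03] 87.78794089797498 18.700000000000003
```

View pics/top0.png

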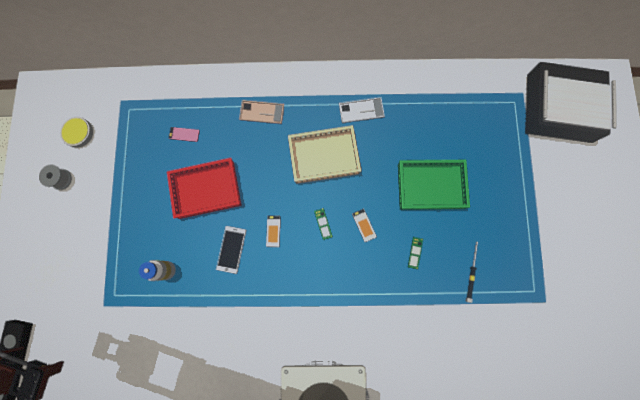

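View pics/side0.png

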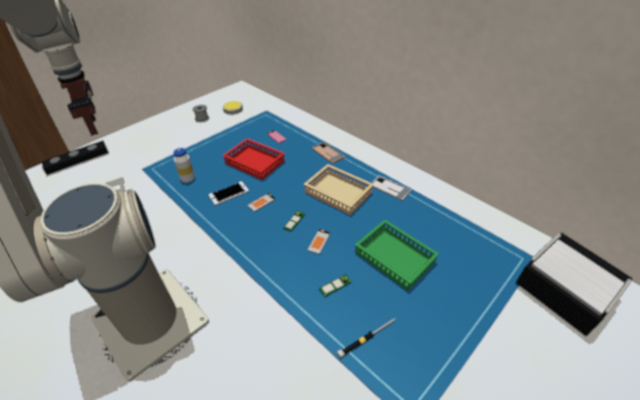

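The pictures show the screen at top-view pixel (231,250), batteries at (273,232) and (365,226), and boards at (323,224) and (415,253). The baskets are red (204,188), cream (325,155) and green (433,185), the bottle is at (155,270) and the screwdriver at (472,272).

```bash
cat > loc.py <<'E'
from h import *
def rects(name,z,cam="top",smin=0.3):
    out=[]
    for o in ctrl.outline_of(name,cam):
        if o["score"]<smin: continue
        c=max(cv2.findContours(o["pixels"].astype(np.uint8),cv2.RETR_EXTERNAL,cv2.CHAIN_APPROX_NONE)[0],key=cv2.contourArea)
        w=world(c.reshape(-1,2),cam,z)[:,:2]
        (x,y),(a,b),th=cv2.minAreaRect(w.astype(np.float32))
        if a<b: a,b,th=b,a,th+90
        out.append((round(o["score"],2),round(x,1),round(y,1),round(a,1),round(b,1),round((th+90)%180-90,1)))
    return out
E
python3 - <<'E'
from loc import *
for cam in("top","side"):
    ctrl.get_image(cam)
    for n,z in(("screen",10),("battery_1",9),("board_1",9),("screen_basket",41),("battery_basket",41),("board_basket",41),("screwdriver",9),("alcohol_bottle",60)):
        print(cam,n,*rects(n,z,cam),sep="\n  ")
E
```

```text
top
  screen
  (0.58, 413.3, 249.0, 120.3, 60.1, -10.2)
top
  battery_1
  (0.86, 475.8, -115.4, 85.4, 35.5, 22.4)
  (0.85, 462.7, 136.1, 90.9, 38.4, 0.4)
  (0.75, 745.2, 398.2, 85.9, 36.3, 82.2)
top
  board_1
  (0.8, 480.0, -3.5, 79.9, 29.9, 13.4)
  (0.76, 398.0, -250.8, 83.8, 33.1, -15.0)
top
  screen_basket
  (0.73, 578.3, -300.5, 186.4, 134.7, 89.4)
top
  battery_basket
  (0.57, 576.7, 321.3, 188.5, 135.2, -79.4)
top
  board_basket
  (0.93, 668.9, -8.2, 183.8, 140.5, -81.9)
top
  screwdriver
  (0.52, 314.7, -396.3, 85.6, 10.9, -11.4)
top
  alcohol_bottle
  (0.68, 356.6, 429.2, 93.9, 48.6, 89.8)
side
  screen
  (0.94, 410.7, 243.3, 121.9, 62.0, -9.4)
  (0.39, 591.8, 341.7, 230.8, 170.0, -79.0)
side
  battery_1
  (0.57, 460.9, 128.1, 89.4, 40.3, -2.2)
  (0.51, 475.0, -120.4, 88.0, 37.8, 23.3)
side
  board_1
  (0.74, 478.9, -10.0, 90.6, 35.1, 14.1)
side
  screen_basket
  (0.58, 568.3, -311.1, 190.2, 155.5, -89.5)
side
  battery_basket
  (0.76, 568.9, 304.6, 223.1, 171.7, -78.7)
side
  board_basket
  (0.78, 658.5, -22.6, 199.2, 163.3, -81.9)
side
  screwdriver
  (0.64, 314.5, -396.9, 103.7, 18.2, -12.4)
side
  alcohol_bottle
  (0.81, 359.4, 429.5, 200.7, 50.4, 70.1)
```

Call:
apply_moves(targets=[{"tx": 0.03, "ty": -0.045, "tz": 0, "spin": 1}, {"tx": 0.06, "ty": -0.09, "tz": 0, "spin": 2}, {"tx": 0.09, "ty": -0.133, "tz": 0, "spin": 3}, {"tx": 0.12, "ty": -0.177, "tz": 0, "spin": 4}, {"tx": 0.15, "ty": -0.221, "tz": 0, "spin": 5}, {"tx": 0.18, "ty": -0.265, "tz": 0, "spin": 6}, {"tx": 0.21, "ty": -0.309, "tz": 0, "spin": 6}, {"tx": 0.242, "ty": -0.354, "tz": 0, "spin": 6}], gripper=-0.7)

```text
t: 1.8
ee_pos: [396.4, 269.3, 223.0]
orientation: [0.268, 3.129, 0.001]
ft_force: [0.6, -0.3, -0.6]
width: 74.8
grasp_force: 0.0
```

Call:
apply_moves(targets=[{"tx": 0, "ty": 0, "tz": -0.03, "spin": 0}, {"tx": 0, "ty": 0, "tz": -0.07, "spin": 0}, {"tx": 0, "ty": 0, "tz": -0.11, "spin": 0}, {"tx": 0, "ty": 0, "tz": -0.15, "spin": 0}, {"tx": 0, "ty": 0, "tz": -0.18, "spin": 0}, {"tx": 0, "ty": 0, "tz": -0.182, "spin": 0}, {"tx": 0, "ty": 0, "tz": -0.182, "spin": 0}, {"tx": 0, "ty": 0, "tz": -0.182, "spin": 0}])

```text
t: 2.6
ee_pos: [396.5, 271.6, 42.1]
orientation: [0.268, 3.128, 0.002]
ft_force: [0.1, -0.0, -0.8]
width: 74.4
grasp_force: 0.0
```

```bash
python3 - <<'E'
from h import *
a=[]
for n in("top","side"):
    im=ctrl.get_image(n); u,v=pix([[413,248,10]],n)[0].astype(int)
    u=max(50,min(590,u));a.append(cv2.resize(im[v-40:v+40,u-50:u+50],None,fx=4,fy=4))
cv2.imwrite("pics/a.png",np.hstack(a)[:,:,::-1])
E
```

```text
(no output)
```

View pics/a.png

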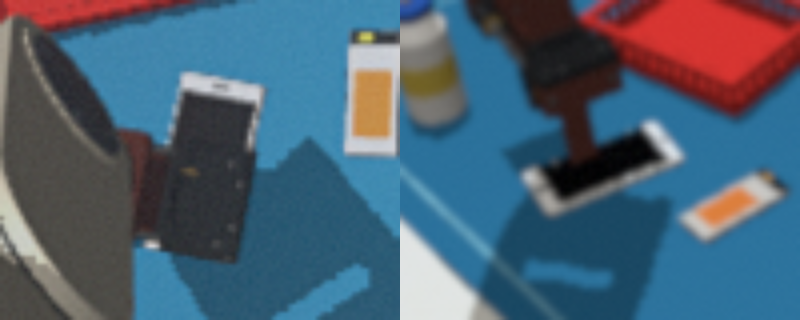

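The fingers stopped about 29 mm short, over the screen's +y side and still above it. I'll correct that and go down.

Call:
apply_moves(targets=[{"tx": 0.008, "ty": -0.012, "tz": 0, "spin": 0}, {"tx": 0.016, "ty": -0.024, "tz": 0, "spin": 0}, {"tx": 0.016, "ty": -0.024, "tz": -0.012, "spin": 0}, {"tx": 0.016, "ty": -0.024, "tz": -0.024, "spin": 0}, {"tx": 0.016, "ty": -0.024, "tz": -0.032, "spin": 0}, {"tx": 0.016, "ty": -0.024, "tz": -0.036, "spin": 0}, {"tx": 0.016, "ty": -0.024, "tz": -0.036, "spin": 0}, {"tx": 0.016, "ty": -0.024, "tz": -0.036, "spin": 0}])

```text
t: 3.5
ee_pos: [411.3, 247.2, 4.3]
orientation: [-0.268, -3.13, 0.001]
ft_force: [0.6, -0.8, -0.1]
width: 74.5
grasp_force: 0.0
```

Call:
apply_moves(targets=[{"tx": 0, "ty": 0, "tz": 0, "spin": 0}, {"tx": 0, "ty": 0, "tz": 0, "spin": 0}, {"tx": 0, "ty": 0, "tz": 0, "spin": 0}, {"tx": 0, "ty": 0, "tz": 0, "spin": 0}, {"tx": 0, "ty": 0, "tz": 0, "spin": 0}, {"tx": 0, "ty": 0, "tz": 0, "spin": 0}, {"tx": 0, "ty": 0, "tz": 0, "spin": 0}, {"tx": 0, "ty": 0, "tz": 0, "spin": 0}], gripper=0.4)

```text
t: 4.3
ee_pos: [411.7, 247.0, 4.7]
orientation: [0.268, 3.13, 0.0]
ft_force: [0.2, 0.5, 2.4]
width: 57.7
grasp_force: 29.9
```

Call:
apply_moves(targets=[{"tx": 0, "ty": 0, "tz": 0.015, "spin": 0}, {"tx": 0, "ty": 0, "tz": 0.045, "spin": 0}, {"tx": 0, "ty": 0, "tz": 0.08, "spin": 0}, {"tx": 0.01, "ty": -0.035, "tz": 0.09, "spin": -6}, {"tx": 0.022, "ty": -0.073, "tz": 0.09, "spin": -12}, {"tx": 0.034, "ty": -0.111, "tz": 0.09, "spin": -18}, {"tx": 0.046, "ty": -0.15, "tz": 0.09, "spin": -24}, {"tx": 0.058, "ty": -0.19, "tz": 0.09, "spin": -30}])

```text
t: 5.1
ee_pos: [469.7, 55.4, 94.7]
orientation: [1.075, 2.952, -0.0]
ft_force: [0.9, -0.8, -0.6]
width: 57.9
grasp_force: 29.9
```

Call:
apply_moves(targets=[{"tx": 0.013, "ty": -0.043, "tz": 0, "spin": -6}, {"tx": 0.026, "ty": -0.086, "tz": 0, "spin": -13}, {"tx": 0.039, "ty": -0.129, "tz": 0, "spin": -19}, {"tx": 0.052, "ty": -0.172, "tz": 0, "spin": -25}, {"tx": 0.065, "ty": -0.215, "tz": 0, "spin": -31}, {"tx": 0.078, "ty": -0.258, "tz": 0, "spin": -37}, {"tx": 0.091, "ty": -0.301, "tz": 0, "spin": -44}, {"tx": 0.104, "ty": -0.344, "tz": 0, "spin": -50}])

```text
t: 5.9
ee_pos: [573.4, -288.9, 94.3]
orientation: [-2.223, -2.219, 0.0]
ft_force: [0.3, -0.4, 0.3]
width: 57.4
grasp_force: 29.9
```

Call:
apply_moves(targets=[{"tx": 0, "ty": 0, "tz": 0, "spin": 0}, {"tx": 0, "ty": 0, "tz": 0, "spin": 0}, {"tx": 0, "ty": 0, "tz": 0, "spin": 0}, {"tx": 0, "ty": 0, "tz": 0, "spin": 0}, {"tx": 0, "ty": 0, "tz": 0, "spin": 0}, {"tx": 0, "ty": 0, "tz": 0, "spin": 0}, {"tx": 0, "ty": 0, "tz": 0, "spin": 0}, {"tx": 0, "ty": 0, "tz": 0, "spin": 0}])

```text
t: 6.7
ee_pos: [573.7, -286.8, 94.8]
orientation: [2.217, 2.226, 0.0]
ft_force: [-0.1, 0.4, -0.5]
width: 57.4
grasp_force: 29.9
```

Call:
apply_moves(targets=[{"tx": 0.006, "ty": -0.014, "tz": 0, "spin": -0.8}, {"tx": 0.006, "ty": -0.014, "tz": -0.025, "spin": -0.8}, {"tx": 0.006, "ty": -0.014, "tz": -0.045, "spin": -0.8}, {"tx": 0.006, "ty": -0.014, "tz": -0.06, "spin": -0.8}, {"tx": 0.006, "ty": -0.014, "tz": -0.07, "spin": -0.8}, {"tx": 0.006, "ty": -0.014, "tz": -0.078, "spin": -0.8}, {"tx": 0.006, "ty": -0.014, "tz": -0.083, "spin": -0.8}, {"tx": 0.006, "ty": -0.014, "tz": -0.085, "spin": -0.8}])

```text
t: 7.5
ee_pos: [579.7, -301.1, 9.5]
orientation: [2.233, 2.21, 0.0]
ft_force: [-0.6, -0.5, -0.3]
width: 57.5
grasp_force: 29.9
```

Call:
apply_moves(targets=[{"tx": 0, "ty": 0, "tz": 0, "spin": 0}, {"tx": 0, "ty": 0, "tz": 0, "spin": 0}, {"tx": 0, "ty": 0, "tz": -0.001, "spin": 0}, {"tx": 0, "ty": 0, "tz": -0.001, "spin": 0}, {"tx": 0, "ty": 0, "tz": -0.001, "spin": 0}, {"tx": 0, "ty": 0, "tz": -0.001, "spin": 0}, {"tx": 0, "ty": 0, "tz": -0.001, "spin": 0}, {"tx": 0, "ty": 0, "tz": -0.001, "spin": 0}])

```text
t: 8.3
ee_pos: [579.7, -301.0, 8.8]
orientation: [2.233, 2.21, 0.0]
ft_force: [-0.7, 0.5, 0.4]
width: 57.7
grasp_force: 29.9
```

Call:
apply_moves(targets=[{"tx": 0, "ty": 0, "tz": 0, "spin": 0}, {"tx": 0, "ty": 0, "tz": 0, "spin": 0}, {"tx": 0, "ty": 0, "tz": 0, "spin": 0}, {"tx": 0, "ty": 0, "tz": 0, "spin": 0}, {"tx": 0, "ty": 0, "tz": 0.01, "spin": 0}, {"tx": 0, "ty": 0, "tz": 0.03, "spin": 0}, {"tx": 0, "ty": 0, "tz": 0.06, "spin": 0}, {"tx": 0, "ty": 0, "tz": 0.09, "spin": 0}], gripper=-0.55)

```text
t: 9.1
ee_pos: [579.4, -300.9, 100.0]
orientation: [-2.233, -2.209, 0.0]
ft_force: [0.6, -0.1, 0.8]
width: 68.3
grasp_force: 0.0
```

```bash
python3 - <<'E'
from loc import *
a=[]
for n in("top","side"):
    im=ctrl.get_image(n); u,v=pix([[540,-280,10]],n)[0].astype(int)
    u=max(80,min(560,u));a.append(cv2.resize(im[v-80:v+80,u-80:u+80],None,fx=2.5,fy=2.5))
    print(n,rects("board_1",9,n),rects("screen",14,n))
cv2.imwrite("pics/b.png",np.hstack(a)[:,:,::-1])
E
```

```text
top [(0.53, 482.2, -3.2, 81.7, 29.4, 17.7)] [(0.81, 579.5, -279.8, 82.3, 56.5, 89.2)]
side [(0.75, 395.9, -254.6, 78.4, 26.8, -12.4), (0.64, 479.4, -7.9, 89.2, 31.9, 18.9), (0.48, 314.5, -396.9, 103.7, 16.9, -11.6)] [(0.85, 576.0, -303.5, 123.4, 62.5, 89.8)]
```

View pics/b.png

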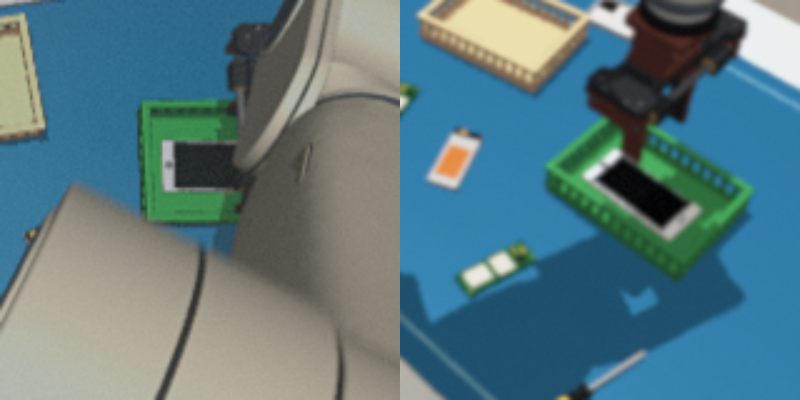

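Screen lies flat in the green basket. Next is the right-hand board.

Call:
apply_moves(targets=[{"tx": -0.01, "ty": 0.003, "tz": 0, "spin": 8}, {"tx": -0.04, "ty": 0.01, "tz": 0, "spin": 16}, {"tx": -0.07, "ty": 0.018, "tz": 0, "spin": 24}, {"tx": -0.1, "ty": 0.026, "tz": 0, "spin": 32}, {"tx": -0.13, "ty": 0.034, "tz": 0, "spin": 40}, {"tx": -0.16, "ty": 0.042, "tz": 0, "spin": 48}, {"tx": -0.181, "ty": 0.049, "tz": -0.02, "spin": 56}, {"tx": -0.181, "ty": 0.049, "tz": -0.04, "spin": 64}], gripper=-0.05)

```text
t: 10.2
ee_pos: [394.9, -250.2, 57.5]
orientation: [-0.714, -3.055, -0.002]
ft_force: [0.6, -0.5, -1.0]
width: 46.0
grasp_force: 0.0
```

Call:
apply_moves(targets=[{"tx": 0, "ty": 0, "tz": 0, "spin": 6.5}, {"tx": 0, "ty": 0, "tz": 0, "spin": 12.5}, {"tx": 0, "ty": 0, "tz": -0.015, "spin": 12.5}, {"tx": 0, "ty": 0, "tz": -0.03, "spin": 12.5}, {"tx": 0, "ty": 0, "tz": -0.04, "spin": 12.5}, {"tx": 0, "ty": 0, "tz": -0.048, "spin": 12.5}, {"tx": 0, "ty": 0, "tz": -0.053, "spin": 12.5}, {"tx": 0, "ty": 0, "tz": -0.053, "spin": 12.5}])

```text
t: 11.0
ee_pos: [398.2, -251.8, 5.0]
orientation: [-0.385, -3.117, -0.001]
ft_force: [0.9, -0.3, 0.2]
width: 45.9
grasp_force: 0.0
```

Call:
apply_moves(targets=[{"tx": 0, "ty": 0, "tz": 0, "spin": 0}, {"tx": 0, "ty": 0, "tz": 0, "spin": 0}, {"tx": 0, "ty": 0, "tz": 0, "spin": 0}, {"tx": 0, "ty": 0, "tz": 0, "spin": 0}, {"tx": 0, "ty": 0, "tz": 0, "spin": 0}, {"tx": 0, "ty": 0, "tz": 0, "spin": 0}, {"tx": 0, "ty": 0, "tz": 0, "spin": 0}, {"tx": 0, "ty": 0, "tz": 0, "spin": 0}], gripper=0.8)

```text
t: 11.8
ee_pos: [398.9, -252.2, 6.1]
orientation: [0.386, 3.117, -0.001]
ft_force: [0.3, 0.1, 5.8]
width: 27.3
grasp_force: 30.0
```

Call:
apply_moves(targets=[{"tx": 0, "ty": 0, "tz": 0.015, "spin": 0}, {"tx": 0, "ty": 0, "tz": 0.045, "spin": 0}, {"tx": 0, "ty": 0, "tz": 0.08, "spin": 0}, {"tx": 0.025, "ty": 0.018, "tz": 0.09, "spin": 4}, {"tx": 0.055, "ty": 0.04, "tz": 0.09, "spin": 8}, {"tx": 0.085, "ty": 0.062, "tz": 0.09, "spin": 12}, {"tx": 0.115, "ty": 0.084, "tz": 0.09, "spin": 16}, {"tx": 0.145, "ty": 0.106, "tz": 0.09, "spin": 20}])

```text
t: 12.6
ee_pos: [544.5, -144.9, 95.6]
orientation: [0.166, -3.137, -0.0]
ft_force: [0.1, -0.6, 0.3]
width: 27.4
grasp_force: 30.0
```

Call:
apply_moves(targets=[{"tx": 0.028, "ty": 0.02, "tz": 0, "spin": 2}, {"tx": 0.055, "ty": 0.04, "tz": 0, "spin": 2}, {"tx": 0.08, "ty": 0.058, "tz": 0, "spin": 2}, {"tx": 0.105, "ty": 0.076, "tz": 0, "spin": 2}, {"tx": 0.125, "ty": 0.09, "tz": 0, "spin": 2}, {"tx": 0.132, "ty": 0.096, "tz": 0, "spin": 2}, {"tx": 0.132, "ty": 0.096, "tz": 0, "spin": 2}, {"tx": 0.132, "ty": 0.096, "tz": 0, "spin": 2}])

```text
t: 13.4
ee_pos: [674.4, -50.5, 95.2]
orientation: [0.216, -3.133, -0.0]
ft_force: [0.1, 0.1, -0.7]
width: 27.3
grasp_force: 30.0
```

Call:
apply_moves(targets=[{"tx": 0, "ty": 0, "tz": -0.02, "spin": 0}, {"tx": 0, "ty": 0, "tz": -0.04, "spin": 0}, {"tx": 0, "ty": 0, "tz": -0.055, "spin": 0}, {"tx": 0, "ty": 0, "tz": -0.066, "spin": 0}, {"tx": 0, "ty": 0, "tz": -0.074, "spin": 0}, {"tx": 0, "ty": 0, "tz": -0.08, "spin": 0}, {"tx": 0, "ty": 0, "tz": -0.084, "spin": 0}, {"tx": 0, "ty": 0, "tz": -0.085, "spin": 0}])

```text
t: 14.2
ee_pos: [675.6, -50.0, 10.5]
orientation: [0.216, -3.134, 0.0]
ft_force: [0.5, 0.1, -0.0]
width: 27.0
grasp_force: 30.0
```

Call:
apply_moves(targets=[{"tx": 0, "ty": 0, "tz": 0, "spin": 0}, {"tx": 0, "ty": 0, "tz": 0, "spin": 0}, {"tx": 0, "ty": 0, "tz": -0.001, "spin": 0}, {"tx": 0, "ty": 0, "tz": -0.001, "spin": 0}, {"tx": 0, "ty": 0, "tz": -0.001, "spin": 0}, {"tx": 0, "ty": 0, "tz": -0.001, "spin": 0}, {"tx": 0, "ty": 0, "tz": -0.001, "spin": 0}, {"tx": 0, "ty": 0, "tz": -0.001, "spin": 0}])

```text
t: 15.0
ee_pos: [676.0, -50.0, 10.1]
orientation: [-0.216, 3.133, -0.0]
ft_force: [-0.6, 0.5, 4.5]
width: 27.5
grasp_force: 30.0
```

Call:
apply_moves(targets=[{"tx": 0, "ty": 0, "tz": 0, "spin": 0}, {"tx": 0, "ty": 0, "tz": 0, "spin": 0}, {"tx": 0, "ty": 0, "tz": 0, "spin": 0}, {"tx": 0, "ty": 0, "tz": 0, "spin": 0}, {"tx": 0, "ty": 0, "tz": 0.01, "spin": 0}, {"tx": 0, "ty": 0, "tz": 0.03, "spin": 0}, {"tx": 0, "ty": 0, "tz": 0.06, "spin": 0}, {"tx": 0, "ty": 0, "tz": 0.09, "spin": 0}], gripper=0.1)

```text
t: 15.8
ee_pos: [675.3, -50.0, 100.9]
orientation: [0.216, -3.133, -0.0]
ft_force: [0.3, -0.9, 0.2]
width: 39.6
grasp_force: 0.0
```

```bash
python3 - <<'E'
from loc import *
a=[]
for n in("top","side"):
    im=ctrl.get_image(n); u,v=pix([[600,-20,10]],n)[0].astype(int)
    u=max(80,min(560,u));a.append(cv2.resize(im[v-80:v+80,u-80:u+80],None,fx=2.5,fy=2.5))
    print(n,rects("board_1",9,n))
cv2.imwrite("pics/c.png",np.hstack(a)[:,:,::-1])
E
```

```text
top []
side [(0.59, 684.0, -48.6, 78.7, 34.1, 8.2), (0.46, 480.1, -8.8, 83.2, 30.7, 11.4)]
```

View pics/c.png

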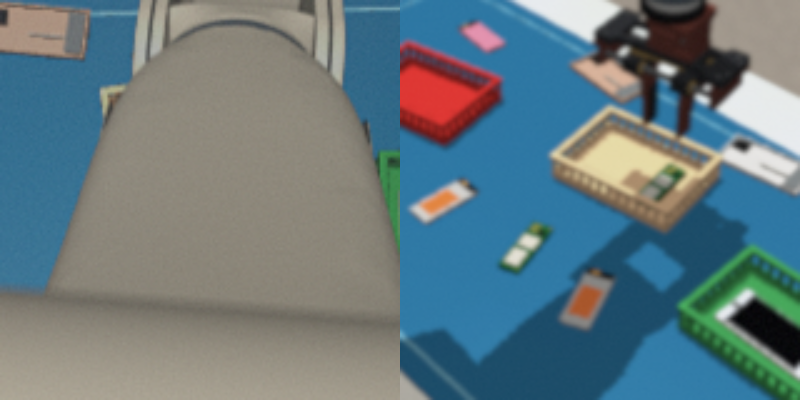

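Board one lies in the cream basket's right side. On to the other board.

Call:
apply_moves(targets=[{"tx": -0.02, "ty": 0.005, "tz": 0, "spin": 1}, {"tx": -0.06, "ty": 0.014, "tz": 0, "spin": 3}, {"tx": -0.1, "ty": 0.024, "tz": 0, "spin": 5}, {"tx": -0.14, "ty": 0.034, "tz": 0, "spin": 6.5}, {"tx": -0.175, "ty": 0.04, "tz": 0, "spin": 6.5}, {"tx": -0.195, "ty": 0.045, "tz": -0.01, "spin": 6.5}, {"tx": -0.195, "ty": 0.045, "tz": -0.035, "spin": 6.5}, {"tx": -0.195, "ty": 0.045, "tz": -0.06, "spin": 6.5}], gripper=-0.05)

```text
t: 16.8
ee_pos: [479.4, -4.8, 38.8]
orientation: [0.394, -3.116, -0.0]
ft_force: [-0.2, -0.0, -0.9]
width: 46.3
grasp_force: 0.0
```

Call:
apply_moves(targets=[{"tx": 0, "ty": 0, "tz": -0.008, "spin": 0}, {"tx": 0, "ty": 0, "tz": -0.016, "spin": 0}, {"tx": 0, "ty": 0, "tz": -0.023, "spin": 0}, {"tx": 0, "ty": 0, "tz": -0.029, "spin": 0}, {"tx": 0, "ty": 0, "tz": -0.033, "spin": 0}, {"tx": 0, "ty": 0, "tz": -0.034, "spin": 0}, {"tx": 0, "ty": 0, "tz": -0.034, "spin": 0}, {"tx": 0, "ty": 0, "tz": -0.034, "spin": 0}])

```text
t: 17.6
ee_pos: [480.8, -5.1, 5.9]
orientation: [-0.394, 3.116, -0.0]
ft_force: [0.5, 0.3, -0.6]
width: 46.1
grasp_force: 0.0
```

Call:
apply_moves(targets=[{"tx": 0, "ty": 0, "tz": 0, "spin": 0}, {"tx": 0, "ty": 0, "tz": 0, "spin": 0}, {"tx": 0, "ty": 0, "tz": 0, "spin": 0}, {"tx": 0, "ty": 0, "tz": 0, "spin": 0}, {"tx": 0, "ty": 0, "tz": 0, "spin": 0}, {"tx": 0, "ty": 0, "tz": 0, "spin": 0}, {"tx": 0, "ty": 0, "tz": 0, "spin": 0}, {"tx": 0, "ty": 0, "tz": 0, "spin": 0}], gripper=0.8)

```text
t: 18.4
ee_pos: [480.7, -5.0, 5.8]
orientation: [-0.394, 3.117, -0.0]
ft_force: [-1.1, -0.5, 5.1]
width: 27.1
grasp_force: 29.8
```

Call:
apply_moves(targets=[{"tx": 0, "ty": 0, "tz": 0.015, "spin": 0}, {"tx": 0, "ty": 0, "tz": 0.045, "spin": 0}, {"tx": 0, "ty": 0, "tz": 0.08, "spin": 0}, {"tx": 0.03, "ty": 0.006, "tz": 0.09, "spin": -2}, {"tx": 0.07, "ty": 0.013, "tz": 0.09, "spin": -4}, {"tx": 0.11, "ty": 0.02, "tz": 0.09, "spin": -6.5}, {"tx": 0.15, "ty": 0.028, "tz": 0.09, "spin": -6.5}, {"tx": 0.183, "ty": 0.034, "tz": 0.09, "spin": -6.5}])

```text
t: 19.2
ee_pos: [665.4, 29.4, 95.4]
orientation: [-0.217, 3.134, -0.0]
ft_force: [0.1, 0.3, -0.0]
width: 27.4
grasp_force: 29.8
```

Call:
apply_moves(targets=[{"tx": 0, "ty": 0, "tz": 0, "spin": 0}, {"tx": 0, "ty": 0, "tz": -0.02, "spin": 0}, {"tx": 0, "ty": 0, "tz": -0.04, "spin": 0}, {"tx": 0, "ty": 0, "tz": -0.056, "spin": 0}, {"tx": 0, "ty": 0, "tz": -0.068, "spin": 0}, {"tx": 0, "ty": 0, "tz": -0.077, "spin": 0}, {"tx": 0, "ty": 0, "tz": -0.082, "spin": 0}, {"tx": 0, "ty": 0, "tz": -0.085, "spin": 0}])

```text
t: 20.0
ee_pos: [663.6, 28.9, 10.5]
orientation: [0.216, -3.134, 0.0]
ft_force: [0.5, -0.2, -1.6]
width: 27.3
grasp_force: 29.8
```

Call:
apply_moves(targets=[{"tx": 0, "ty": 0, "tz": 0, "spin": 0}, {"tx": 0, "ty": 0, "tz": 0, "spin": 0}, {"tx": 0, "ty": 0, "tz": -0.001, "spin": 0}, {"tx": 0, "ty": 0, "tz": -0.001, "spin": 0}, {"tx": 0, "ty": 0, "tz": -0.001, "spin": 0}, {"tx": 0, "ty": 0, "tz": -0.001, "spin": 0}, {"tx": 0, "ty": 0, "tz": -0.001, "spin": 0}, {"tx": 0, "ty": 0, "tz": -0.001, "spin": 0}])

```text
t: 20.8
ee_pos: [663.7, 29.0, 9.9]
orientation: [-0.216, 3.134, -0.0]
ft_force: [-0.2, -1.4, 1.7]
width: 26.9
grasp_force: 29.8
```

Call:
apply_moves(targets=[{"tx": 0, "ty": 0, "tz": 0, "spin": 0}, {"tx": 0, "ty": 0, "tz": 0, "spin": 0}, {"tx": 0, "ty": 0, "tz": 0, "spin": 0}, {"tx": 0, "ty": 0, "tz": 0, "spin": 0}, {"tx": 0, "ty": 0, "tz": 0.01, "spin": 0}, {"tx": 0, "ty": 0, "tz": 0.03, "spin": 0}, {"tx": 0, "ty": 0, "tz": 0.06, "spin": 0}, {"tx": 0, "ty": 0, "tz": 0.09, "spin": 0}], gripper=0.1)

```text
t: 21.6
ee_pos: [663.3, 28.9, 100.9]
orientation: [0.216, -3.134, 0.0]
ft_force: [0.8, -1.0, 0.4]
width: 39.7
grasp_force: 0.0
```

Call:
apply_moves(targets=[{"tx": -0.02, "ty": -0.015, "tz": 0, "spin": 2}, {"tx": -0.05, "ty": -0.039, "tz": 0, "spin": 5}, {"tx": -0.08, "ty": -0.062, "tz": 0, "spin": 8}, {"tx": -0.11, "ty": -0.085, "tz": 0, "spin": 11}, {"tx": -0.14, "ty": -0.109, "tz": 0, "spin": 14}, {"tx": -0.17, "ty": -0.132, "tz": 0, "spin": 15}, {"tx": -0.1875, "ty": -0.1455, "tz": -0.02, "spin": 15}, {"tx": -0.1875, "ty": -0.1455, "tz": -0.05, "spin": 15}], gripper=-0.25)

```text
t: 22.4
ee_pos: [475.3, -118.2, 51.2]
orientation: [-0.62, 3.077, -0.002]
ft_force: [0.6, 0.3, -0.1]
width: 54.7
grasp_force: 0.0
```

Call:
apply_moves(targets=[{"tx": 0, "ty": 0, "tz": -0.01, "spin": 0}, {"tx": 0, "ty": 0, "tz": -0.02, "spin": 0}, {"tx": 0, "ty": 0, "tz": -0.028, "spin": 0}, {"tx": 0, "ty": 0, "tz": -0.035, "spin": 0}, {"tx": 0, "ty": 0, "tz": -0.041, "spin": 0}, {"tx": 0, "ty": 0, "tz": -0.044, "spin": 0}, {"tx": 0, "ty": 0, "tz": -0.044, "spin": 0}, {"tx": 0, "ty": 0, "tz": -0.044, "spin": 0}])

```text
t: 23.2
ee_pos: [476.3, -116.5, 5.8]
orientation: [-0.624, 3.079, -0.0]
ft_force: [0.3, 0.4, 0.2]
width: 54.7
grasp_force: 0.0
```

Call:
apply_moves(targets=[{"tx": 0, "ty": 0, "tz": 0, "spin": 0}, {"tx": 0, "ty": 0, "tz": 0, "spin": 0}, {"tx": 0, "ty": 0, "tz": 0, "spin": 0}, {"tx": 0, "ty": 0, "tz": 0, "spin": 0}, {"tx": 0, "ty": 0, "tz": 0, "spin": 0}, {"tx": 0, "ty": 0, "tz": 0, "spin": 0}, {"tx": 0, "ty": 0, "tz": 0, "spin": 0}, {"tx": 0, "ty": 0, "tz": 0, "spin": 0}], gripper=0.7)

```text
t: 24.0
ee_pos: [476.3, -116.6, 5.9]
orientation: [-0.624, 3.079, -0.0]
ft_force: [-0.5, 0.0, 4.8]
width: 35.1
grasp_force: 30.0
```

Call:
apply_moves(targets=[{"tx": 0, "ty": 0, "tz": 0.015, "spin": 0}, {"tx": 0, "ty": 0, "tz": 0.045, "spin": 0}, {"tx": 0, "ty": 0, "tz": 0.08, "spin": 0}, {"tx": 0.006, "ty": 0.03, "tz": 0.09, "spin": -1}, {"tx": 0.014, "ty": 0.07, "tz": 0.09, "spin": -2}, {"tx": 0.022, "ty": 0.11, "tz": 0.09, "spin": -4}, {"tx": 0.03, "ty": 0.15, "tz": 0.09, "spin": -6}, {"tx": 0.038, "ty": 0.19, "tz": 0.09, "spin": -8}])

```text
t: 24.8
ee_pos: [514.0, 75.0, 95.5]
orientation: [0.405, -3.115, 0.0]
ft_force: [0.4, -0.6, -0.8]
width: 35.4
grasp_force: 30.0
```

Call:
apply_moves(targets=[{"tx": 0.008, "ty": 0.04, "tz": 0, "spin": -1}, {"tx": 0.016, "ty": 0.08, "tz": 0, "spin": -2}, {"tx": 0.024, "ty": 0.12, "tz": 0, "spin": -3}, {"tx": 0.032, "ty": 0.16, "tz": 0, "spin": -4}, {"tx": 0.04, "ty": 0.2, "tz": 0, "spin": -4.3}, {"tx": 0.048, "ty": 0.24, "tz": 0, "spin": -4.3}, {"tx": 0.0565, "ty": 0.275, "tz": 0, "spin": -4.3}, {"tx": 0.0565, "ty": 0.2855, "tz": 0, "spin": -4.3}])

```text
t: 25.6
ee_pos: [571.1, 362.4, 95.3]
orientation: [-0.294, 3.126, 0.002]
ft_force: [0.3, 1.0, -0.4]
width: 35.1
grasp_force: 30.0
```

```bash
python3 - <<'E'
from loc import *
a=[]
for n in("top","side"):
    im=ctrl.get_image(n); u,v=pix([[590,250,10]],n)[0].astype(int)
    u=max(80,min(560,u));v=max(80,v);a.append(cv2.resize(im[v-80:v+80,u-80:u+80],None,fx=2.5,fy=2.5))
    print(n,rects("battery_basket",41,n),rects("battery_1",9,n))
cv2.imwrite("pics/d.png",np.hstack(a)[:,:,::-1])
print(ctrl.get_obs()["ee_pos"])
E
```

```text
top [(0.83, 577.7, 320.7, 185.9, 137.0, -78.4), (0.59, 655.6, 29.2, 83.4, 28.6, 10.2)] [(0.73, 745.0, 397.9, 88.8, 37.3, 82.8), (0.56, 562.2, 393.0, 42.7, 39.4, -81.4), (0.56, 463.9, 133.4, 88.2, 38.4, 0.4)]
side [(0.82, 568.7, 303.7, 214.2, 163.4, -78.2)] [(0.67, 462.3, 128.0, 88.6, 39.3, 0.7)]
[570.16111465 357.25440499  95.36786525]
```

View pics/d.png

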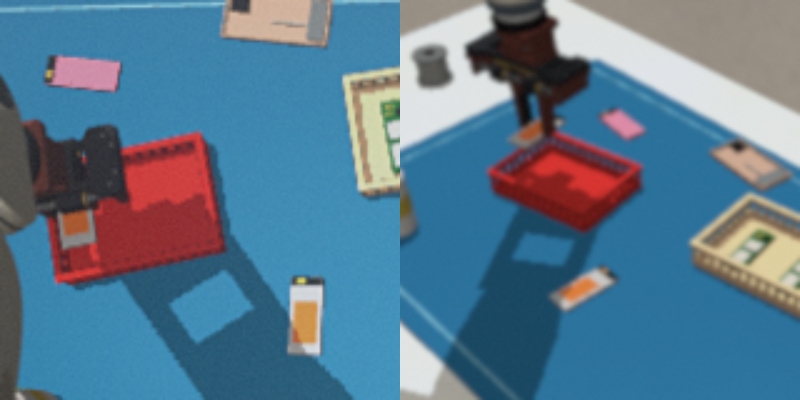

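Both boards lie in the cream basket, and the held battery is over the red basket's left part. I'll lower it.

Call:
apply_moves(targets=[{"tx": 0, "ty": 0, "tz": 0, "spin": 0}, {"tx": 0, "ty": 0, "tz": -0.02, "spin": 0}, {"tx": 0, "ty": 0, "tz": -0.04, "spin": 0}, {"tx": 0, "ty": 0, "tz": -0.056, "spin": 0}, {"tx": 0, "ty": 0, "tz": -0.068, "spin": 0}, {"tx": 0, "ty": 0, "tz": -0.077, "spin": 0}, {"tx": 0, "ty": 0, "tz": -0.082, "spin": 0}, {"tx": 0, "ty": 0, "tz": -0.085, "spin": 0}])

```text
t: 26.7
ee_pos: [570.6, 359.0, 10.4]
orientation: [0.29, -3.128, 0.0]
ft_force: [-0.1, 0.1, 0.6]
width: 35.2
grasp_force: 30.0
```

Call:
apply_moves(targets=[{"tx": 0, "ty": 0, "tz": 0, "spin": 0}, {"tx": 0, "ty": 0, "tz": 0, "spin": 0}, {"tx": 0, "ty": 0, "tz": -0.001, "spin": 0}, {"tx": 0, "ty": 0, "tz": -0.001, "spin": 0}, {"tx": 0, "ty": 0, "tz": -0.001, "spin": 0}, {"tx": 0, "ty": 0, "tz": -0.001, "spin": 0}, {"tx": 0, "ty": 0, "tz": -0.001, "spin": 0}, {"tx": 0, "ty": 0, "tz": -0.001, "spin": 0}])

```text
t: 27.5
ee_pos: [570.7, 359.1, 9.9]
orientation: [-0.29, 3.128, 0.0]
ft_force: [-0.5, -0.4, 2.1]
width: 35.5
grasp_force: 30.0
```

Call:
apply_moves(targets=[{"tx": 0, "ty": 0, "tz": 0, "spin": 0}, {"tx": 0, "ty": 0, "tz": 0, "spin": 0}, {"tx": 0, "ty": 0, "tz": 0, "spin": 0}, {"tx": 0, "ty": 0, "tz": 0, "spin": 0}, {"tx": 0, "ty": 0, "tz": 0.01, "spin": 0}, {"tx": 0, "ty": 0, "tz": 0.03, "spin": 0}, {"tx": 0, "ty": 0, "tz": 0.06, "spin": 0}, {"tx": 0, "ty": 0, "tz": 0.09, "spin": 0}], gripper=-0.07)

```text
t: 28.3
ee_pos: [570.4, 358.8, 100.9]
orientation: [0.29, -3.128, 0.0]
ft_force: [0.4, -0.2, 0.5]
width: 46.9
grasp_force: 0.0
```

Call:
apply_moves(targets=[{"tx": -0.01, "ty": -0.021, "tz": 0, "spin": -1}, {"tx": -0.027, "ty": -0.057, "tz": 0, "spin": -3}, {"tx": -0.045, "ty": -0.095, "tz": 0, "spin": -5}, {"tx": -0.063, "ty": -0.133, "tz": 0, "spin": -7}, {"tx": -0.081, "ty": -0.171, "tz": 0, "spin": -9}, {"tx": -0.098, "ty": -0.207, "tz": 0, "spin": -10.3}, {"tx": -0.107, "ty": -0.226, "tz": -0.02, "spin": -10.3}, {"tx": -0.107, "ty": -0.226, "tz": -0.05, "spin": -10.3}], gripper=-0.25)

```text
t: 29.1
ee_pos: [463.6, 131.2, 51.2]
orientation: [-0.004, 3.139, 0.001]
ft_force: [-0.2, -0.1, -0.4]
width: 55.0
grasp_force: 0.0
```

Call:
apply_moves(targets=[{"tx": 0, "ty": 0, "tz": -0.01, "spin": 0}, {"tx": 0, "ty": 0, "tz": -0.02, "spin": 0}, {"tx": 0, "ty": 0, "tz": -0.028, "spin": 0}, {"tx": 0, "ty": 0, "tz": -0.035, "spin": 0}, {"tx": 0, "ty": 0, "tz": -0.041, "spin": 0}, {"tx": 0, "ty": 0, "tz": -0.044, "spin": 0}, {"tx": 0, "ty": 0, "tz": -0.044, "spin": 0}, {"tx": 0, "ty": 0, "tz": -0.044, "spin": 0}])

```text
t: 29.9
ee_pos: [463.7, 133.0, 5.8]
orientation: [-0.008, 3.141, 0.0]
ft_force: [-0.0, 0.3, -0.2]
width: 55.0
grasp_force: 0.0
```

Call:
apply_moves(targets=[{"tx": 0, "ty": 0, "tz": 0, "spin": 0}, {"tx": 0, "ty": 0, "tz": 0, "spin": 0}, {"tx": 0, "ty": 0, "tz": 0, "spin": 0}, {"tx": 0, "ty": 0, "tz": 0, "spin": 0}, {"tx": 0, "ty": 0, "tz": 0, "spin": 0}, {"tx": 0, "ty": 0, "tz": 0, "spin": 0}, {"tx": 0, "ty": 0, "tz": 0, "spin": 0}, {"tx": 0, "ty": 0, "tz": 0, "spin": 0}], gripper=0.7)

```text
t: 30.7
ee_pos: [463.8, 133.0, 5.9]
orientation: [-0.008, 3.141, 0.0]
ft_force: [0.4, 0.0, 5.0]
width: 34.7
grasp_force: 29.9
```

Call:
apply_moves(targets=[{"tx": 0, "ty": 0, "tz": 0.015, "spin": 0}, {"tx": 0, "ty": 0, "tz": 0.045, "spin": 0}, {"tx": 0, "ty": 0, "tz": 0.08, "spin": 0}, {"tx": 0.02, "ty": 0.025, "tz": 0.09, "spin": 2}, {"tx": 0.045, "ty": 0.056, "tz": 0.09, "spin": 4}, {"tx": 0.07, "ty": 0.087, "tz": 0.09, "spin": 6}, {"tx": 0.095, "ty": 0.118, "tz": 0.09, "spin": 8}, {"tx": 0.121, "ty": 0.15, "tz": 0.09, "spin": 10.5}])

```text
t: 31.5
ee_pos: [584.9, 284.0, 95.3]
orientation: [0.298, -3.127, 0.0]
ft_force: [0.3, -0.4, 0.0]
width: 35.4
grasp_force: 29.9
```

Call:
apply_moves(targets=[{"tx": 0, "ty": 0, "tz": 0, "spin": 0}, {"tx": 0, "ty": 0, "tz": -0.02, "spin": 0}, {"tx": 0, "ty": 0, "tz": -0.04, "spin": 0}, {"tx": 0, "ty": 0, "tz": -0.056, "spin": 0}, {"tx": 0, "ty": 0, "tz": -0.068, "spin": 0}, {"tx": 0, "ty": 0, "tz": -0.077, "spin": 0}, {"tx": 0, "ty": 0, "tz": -0.082, "spin": 0}, {"tx": 0, "ty": 0, "tz": -0.085, "spin": 0}])

```text
t: 32.3
ee_pos: [584.7, 282.9, 10.5]
orientation: [-0.295, 3.128, 0.0]
ft_force: [-0.1, 0.1, 0.1]
width: 35.4
grasp_force: 29.9
```

Call:
apply_moves(targets=[{"tx": 0, "ty": 0, "tz": 0, "spin": 0}, {"tx": 0, "ty": 0, "tz": 0, "spin": 0}, {"tx": 0, "ty": 0, "tz": -0.001, "spin": 0}, {"tx": 0, "ty": 0, "tz": -0.001, "spin": 0}, {"tx": 0, "ty": 0, "tz": -0.001, "spin": 0}, {"tx": 0, "ty": 0, "tz": -0.001, "spin": 0}, {"tx": 0, "ty": 0, "tz": -0.001, "spin": 0}, {"tx": 0, "ty": 0, "tz": -0.001, "spin": 0}])

```text
t: 33.1
ee_pos: [584.8, 283.1, 9.9]
orientation: [-0.296, 3.127, 0.0]
ft_force: [-0.1, -0.3, 1.9]
width: 34.9
grasp_force: 29.9
```

Call:
apply_moves(targets=[{"tx": 0, "ty": 0, "tz": 0, "spin": 0}, {"tx": 0, "ty": 0, "tz": 0, "spin": 0}, {"tx": 0, "ty": 0, "tz": 0, "spin": 0}, {"tx": 0, "ty": 0, "tz": 0, "spin": 0}, {"tx": 0, "ty": 0, "tz": 0.01, "spin": 0}, {"tx": 0, "ty": 0, "tz": 0.03, "spin": 0}, {"tx": 0, "ty": 0, "tz": 0.06, "spin": 0}, {"tx": 0, "ty": 0, "tz": 0.09, "spin": 0}], gripper=-0.07)

```text
t: 33.9
ee_pos: [584.4, 282.8, 100.9]
orientation: [0.295, -3.127, 0.0]
ft_force: [0.7, 0.3, 0.1]
width: 47.3
grasp_force: 0.0
```

Call:
apply_moves(targets=[{"tx": -0.01, "ty": -0.03, "tz": 0.03, "spin": 0}, {"tx": -0.03, "ty": -0.06, "tz": 0.06, "spin": 0}, {"tx": -0.06, "ty": -0.09, "tz": 0.08, "spin": 0}, {"tx": -0.09, "ty": -0.12, "tz": 0.1, "spin": 0}, {"tx": -0.12, "ty": -0.15, "tz": 0.1, "spin": 0}, {"tx": -0.15, "ty": -0.18, "tz": 0.1, "spin": 0}, {"tx": -0.16, "ty": -0.19, "tz": 0.1, "spin": 0}, {"tx": -0.16, "ty": -0.19, "tz": 0.1, "spin": 0}])

```text
t: 34.7
ee_pos: [423.8, 92.1, 200.4]
orientation: [-0.293, 3.127, 0.0]
ft_force: [0.5, 0.0, 0.1]
width: 47.0
grasp_force: 0.0
```

```bash
python3 - <<'E'
from h import *
a=[]
t=ctrl.get_image("top");s=ctrl.get_image("side")
o=np.vstack([cv2.resize(t[90:310,130:530],(800,440)),])
cv2.imwrite("pics/e.png",o[:,:,::-1]); cv2.imwrite("pics/f.png",cv2.resize(s[110:310,150:470],(800,500))[:,:,::-1])
E
```

```text
(no output)
```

View pics/e.png

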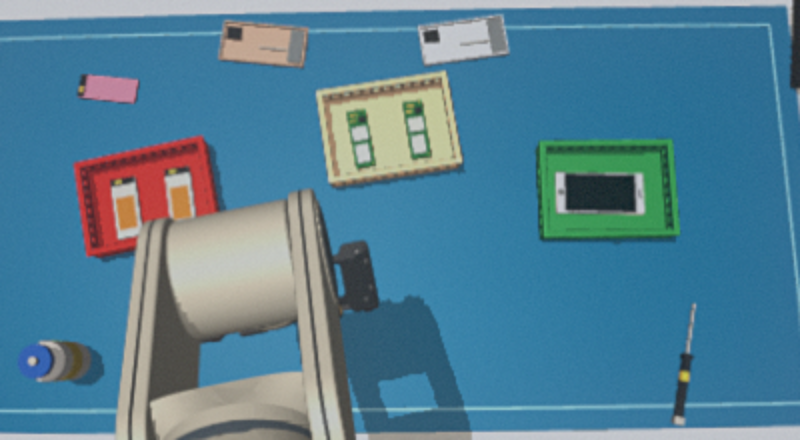

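View pics/f.png

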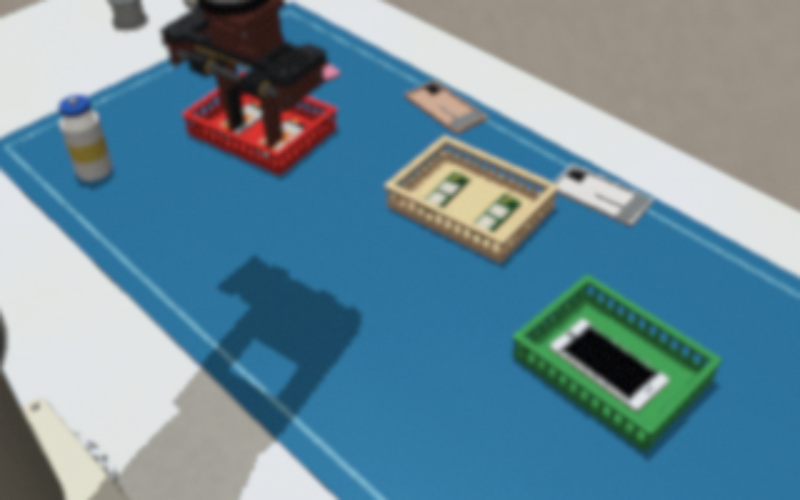

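All five parts lie flat and apart in their own baskets. The bottle and screwdriver are untouched, and the robot is clear.

```bash
python3 -c "
from workcell import ctrl
print(ctrl.close_job())"
```

```text
the job is handed in; nothing more can be done
None
```

I've handed the job in: in the last pictures the screen lay in the green basket, both batteries in the red and both boards in the cream, all flat and apart, with the bottle and screwdriver left alone (about 35 s of the 120 s used; the hand-in gave no verdict).

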